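# Walk the vial block round to face the reader's stop rail

### The arm

A 6-joint arm with a two-finger parallel gripper is mounted at the origin on the work surface. World frame = base frame: x ahead of the robot, y to its left, z up, the work surface at z = 0. Lengths are in mm, angles in degrees, forces in N, time in s.
With the tool pointing down it reaches from about 350 to 950 mm from the base axis. Payload 17.4 kg.
Tool frame: the origin (TCP) lies between the finger pads; the fingertips stand 17 mm ahead of it and the grasp point (between the pads) lies 2 mm behind it; z points along the fingers, y is the line along which they close (so a half turn about z gives the same grasp; the last joint's range is limited). The gripper opens to 93 mm and grips with 3 to 60 N. Pads are 15 mm wide; open, the fingers measure 128 mm over their backs; the gripper's body (75 mm by 188 mm) begins 65 mm behind the grasp point.
Start: joints at [71.116, 6.646, 82.598, -0, 90.757, -2.166], TCP at [194.19, 646.47, 235.646] pointing down, gripper open.
Joint ranges: [-162.19, 162.19], [-47.58, 125.68], [4.15, 143.07], [-65.23, 245.23], [0.69, 171.88], [-170.13, 170.13]. Speed limits (degrees/s): [108.29, 108.29, 127.2, 180, 180, 180].

### API

Orientations are given as [roll, pitch, yaw] about the fixed x, y, z axes, in that order (R = Rz(yaw) Ry(pitch) Rx(roll)).
In Python, from plant import * gives the robot as it stands.
- The arm moves only by the shell command python3 -m crank 'ROWS'. ROWS is JSON, a list that holds one entry, the list of rows, each a list of 5 numbers: the opening, from 0 (shut) to 1 (fully open), then the shift along the tool's x, y, z in cm, then the turn about the tool's z in degrees. In form: [[[gripper, dx, dy, dz, turn], ...]]. A call has 1 to 20 rows; each row is the pose to reach, as a shift and turn from the pose commanded when the call began, along the tool's axes at that moment; what a row does not reach only later rows make up. A row lasts 1/10 s, in which the tool goes at most 50 mm and 8.59 degrees, less where a joint would pass 70% of its speed; a pose out of reach is approached as far as the arm can. A call with a gripper value outside its range is refused whole. The fingers move at their own pace and stop on an object; the grip force is fixed at half the most. Time passes only in rows, so rows that repeat a pose let the fingers close. It gives the time, the measured TCP pose, the force, the opening and the grip force at its end, in the units of the state.
- read_state(): the state, without advancing time (a new reading comes with each control period).
- grab_frame(name): name is "scene" or "top" or "wrist"; returns a dict with "img" (480x640x3 uint8, red, green, blue), "mtx" (3x3 intrinsics, pixels), "view" (4x4, takes a point from world to camera coordinates); the wrist camera has in their place "T_tool_cam" (4x4, takes a point from camera to tool coordinates, whose origin is the TCP and whose axes are the flange's). Camera axes: x right, y down, z forward; pixel columns grow to the right and rows downward; lengths in mm; the calibration is good to about 2 mm. The wrist camera is an equidistant fisheye: a pixel r from the principal point sees the ray r / f radians off the axis. A picture is of the moment at which its call begins: read the wrist's pose just before it. There is no depth.
- hand_in(): hands the job in; it is judged then, once.
The state is a dict: "t": time; "joint_pos": joint angles; "joint_velocities": joint speeds; "joint_torque": joint torques, N m; "position": TCP position; "tcp_rot": TCP orientation; "contact_force": force on the tool from outside, world axes, zero at the start; "torque": the same for the moment, N m; "width": opening from 0.0 (shut) to 1.0 (fully open); "gripper_force": force on a finger pad.
Only numpy, scipy, OpenCV 4.12 (cv2) and the standard library are available. Lean on these libraries where they do the work, as an engineer would, in place of code of your own. Each camera call takes 0.05 s, during which the arm holds its last target. There are 200 camera calls.

### The job

The heavy aluminium vial block stands askew in front of the low steel stop rail of the optical reader. Without gripping, straddling or lifting it, push it round by its corners with the fingertips until one of its long sides squarely faces the rail while the block is still clear of it, and only then push it straight on until that side lies flat against the rail, with no part overhanging the rail's ends. Do not let a corner strike the rail while the block is askew, and leave the jar, the beaker and the balance weight where they stand.

Things in the scene. Friction and masses are not known exactly. Their poses are not given: they have to be found in the camera images.
- block: Loose aluminium block, 140 mm long (its x) by 80 wide (y) by 45 tall (z), 0.75 to 1 kg, flat top with 6 x 3 dark wells. Origin: centre of its underside, on the bench. Takes 5 to 12 N to slide, stops with the push; pushed sideways near one end it turns about a point some 35 mm beyond its centre. Either long side may face the rail. Starts 40 to 90 degrees askew, centre 145 to 175 mm before the rail.
- rail: Fixed steel stop rail, 240 mm long, 14 thick, 30 tall, with a low grey reader box (130 mm deep, 200 wide, 56 tall) right behind it. Origin: middle of the rail's front face, at bench height. Its x axis points away from the robot, into the rail, square to the face; y runs along the rail. The block belongs on its -x side; flush, the block's centre is 40 mm from the face.
- jar: Bystander: small amber jar with a white lid, 48 mm diameter, 62 mm tall, origin at the centre of its underside; stands left (+y) of the rail. Leave alone.
- beaker: Bystander: small open glass beaker, 56 mm diameter, 65 mm tall, origin at the centre of its underside; stands right (-y) of the rail. Leave alone.
- weight: Bystander: small knobbed steel balance weight, 28 mm diameter, 45 mm tall, origin at the centre of its underside; stands to the right of the block, nearer the robot than the beaker. Leave alone.
Not all that is in view belongs to the job. There is more than one size of the block; the job needs the largest.

How it is judged:
By the outcome, as a careful person would: the job done as asked, in the order asked, and still so for the second after the job is handed in, with the robot touching nothing.
It also fails if it takes over 67 s, if anything falls off the work surface, if the arm or the gripper's body presses on something with over 40 N, if the wrist force passes 120 N, or if a joint passes its speed limit or range.

## Working session

There is one attempt and no reset: what is moved stays moved. The work goes in short steps, Python scripts to look and compute and a shell command to move; the robot and the scene stay as the last step left them, time stands still between calls to the robot, and variables do not carry over. Pictures are saved under pics/ and viewed, at most 10 in all, crops included, and the job is handed in when it is done.

```bash
mkdir -p pics; ls
python3 - <<'E'
from plant import *
import cv2,numpy as np
s=read_state();print(s)
for n in("top","scene"):
    f=grab_frame(n);cv2.imwrite(f"pics/{n}0.png",f["img"][:,:,::-1]);np.savez(f"{n}.npz",**f);print(n,f["mtx"].tolist(),np.round(f["view"],3).tolist())
E
```

```text
pics
{'t': 0.0, 'joint_pos': array([ 7.11143183e+01,  6.67407288e+00,  8.26350077e+01, -8.84261540e-05,
        9.07572410e+01, -2.16555638e+00]), 'joint_velocities': array([-0.0693105 , -0.05947495, -0.05886935, -0.01412816,  0.00531172,
        0.06857144]), 'joint_torque': array([ 5.40554393e-03, -7.21256018e+01, -6.22611165e+01,  7.83529831e-02,
        2.36119906e-02, -1.23898294e-04]), 'position': array([194.141971  , 646.28494952, 234.91378477]), 'tcp_rot': array([-1.79933723e+02, -2.41773942e-03,  1.63279872e+02]), 'contact_force': array([-0.84464669, -0.41597658,  0.21065527]), 'torque': array([ 0.05265533, -0.03855043, -0.00992145]), 'gripper_force': 0.0, 'width': 0.9976329152241532}
top [[582.3535401046769, 0.0, 315.86791286893265], [0.0, 582.3535401046769, 237.42525660581728], [0.0, 0.0, 1.0]] [[0.02, -1.0, 0.006, 13.817], [-0.99, -0.02, -0.138, 547.764], [0.138, -0.003, -0.99, 1266.932], [0.0, 0.0, 0.0, 1.0]]
scene [[602.72349486965, 0.0, 324.28106819134626], [0.0, 602.72349486965, 233.0268161155508], [0.0, 0.0, 1.0]] [[0.351, 0.936, 0.013, -232.419], [0.658, -0.236, -0.715, -325.298], [-0.667, 0.26, -0.699, 1519.294], [0.0, 0.0, 0.0, 1.0]]
```

View pics/top0.png

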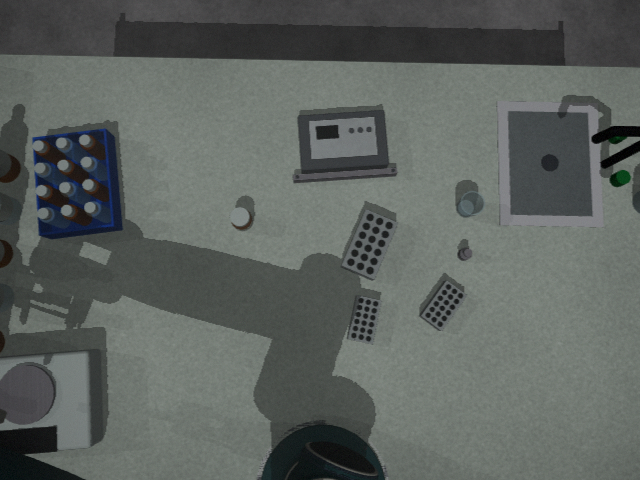

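View pics/scene0.png

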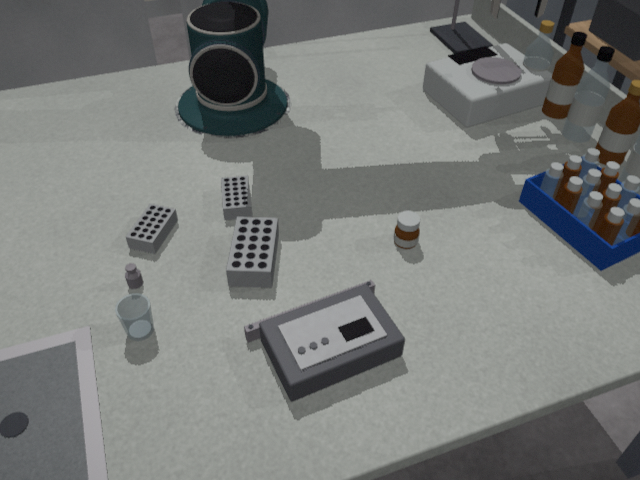

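Top view: three candidates for the block, at (371,242), (364,317) and (443,302). The first is clearly the largest. The rail runs (294,180)–(396,170), with the jar at (240,217), beaker at (467,204) and weight at (465,252). I'll check the choice in an enlarged crop.

Run:
```python
import cv2
i=cv2.imread("pics/top0.png")[150:350,270:490]
i=cv2.convertScaleAbs(i,alpha=1.5,beta=10)
cv2.imwrite("pics/c1.png",cv2.resize(i[:150,:200],None,fx=4,fy=4,interpolation=cv2.INTER_CUBIC))
```

```text
(no output)
```

View pics/c1.png

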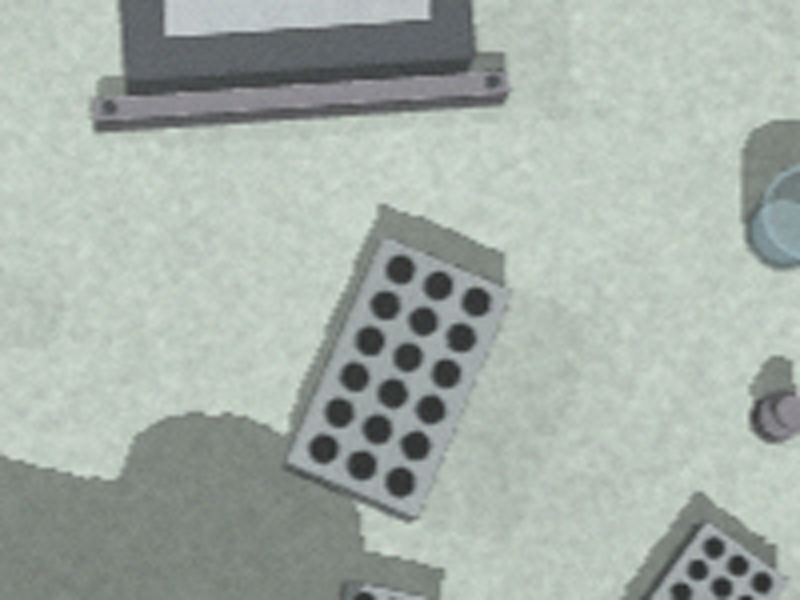

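```bash
cat > h.py <<'E'
import cv2,numpy as np
def px2w(f,p,z):
    R=f["view"][:3,:3];t=f["view"][:3,3];c=-R.T@t
    p=np.atleast_2d(p).astype(float)
    d=(np.linalg.inv(f["mtx"])@np.c_[p,np.ones(len(p))].T).T@R
    return (c+d*((z-c[2])/d[:,2])[:,None])[:,:2]
def wells(f,c,r=80,z=45):
    g=cv2.resize(cv2.cvtColor(f["img"],cv2.COLOR_RGB2GRAY),None,fx=4,fy=4,interpolation=cv2.INTER_CUBIC)
    b=cv2.adaptiveThreshold(g,255,cv2.ADAPTIVE_THRESH_MEAN_C,cv2.THRESH_BINARY_INV,61,25)
    out=[]
    for k in cv2.findContours(b,cv2.RETR_LIST,cv2.CHAIN_APPROX_NONE)[0]:
        a=cv2.contourArea(k)
        if 250<a<1400:
            (x,y),(w,h),_=cv2.minAreaRect(k)
            if max(w,h)/min(w,h)<1.45 and a/(w*h)>.7:
                q=px2w(f,[[(x+.5)/4-.5,(y+.5)/4-.5]],z)[0]
                if np.hypot(*(q-c))<r: out.append(q)
    out=np.array(out);m=out.mean(0);u=np.linalg.svd(out-m)[2][0];s=np.linalg.svd(out-m)[1]
    return len(out),m,np.degrees(np.arctan2(u[1],u[0]))%180,s
E
python3 - <<'E'
from h import *
np.set_printoptions(precision=1,suppress=True)
f=np.load("top.npz")
cr=lambda a:np.array(a)/4-.375+[270,150]
k=px2w(f,cr([[388,240],[510,291],[415,520],[287,465]]),45)
print(k,k.mean(0),[np.hypot(*(k[i]-k[i-1])) for i in range(4)])
r=px2w(f,cr([[95,122],[508,93]]),30);print("railtop",r,np.hypot(*(r[1]-r[0])),np.degrees(np.arctan2(*(r[1]-r[0])[::1])))
r=px2w(f,cr([[96,131],[508,102]]),0);print("railbot",r,np.hypot(*(r[1]-r[0])))
print(wells(f,k.mean(0)))
for n,p,z in(("jar",(240,217),62),("beaker base",(465,211),0),("weight",(465,252),20),("small1",(364,317),30),("small2",(443,302),30)):print(n,px2w(f,p,z))
g=np.load("scene.npz")
print("scene",px2w(g,[[250,325],[253,338]],30), wells(g,k.mean(0)))
print("scene rail top ends front", px2w(g,[[246,326],[372,284]],30))
E
```

```text
[[ 611.7  -87.9]
 [ 584.1 -156.4]
 [ 454.9 -104. ]
 [ 484.   -32.9]] [533.7 -95.3] [np.float64(139.03535330969018), np.float64(73.8460540030452), np.float64(139.3629690187267), np.float64(76.74025617690032)]
railtop [[ 679.6   78.7]
 [ 701.5 -157.4]] 237.06358502142498 174.68854609533906
railbot [[ 681.4   79.1]
 [ 703.8 -161.7]] 241.81778695304584
(18, array([535.5, -95.3]), np.float64(157.46314134260444), array([159.8,  80.5]))
jar [[586.1 193.2]]
beaker base [[ 621.7 -320.7]]
weight [[ 523.4 -314. ]]
small1 [[372.9 -85.3]]
small2 [[ 409.3 -260.6]]
scene [[ 704.5 -146.6]
 [ 731.3 -149. ]] (6, array([560.2, -91.7]), np.float64(154.87114896114326), array([80.6, 27.8]))
scene rail top ends front [[ 704.3 -153.3]
 [ 691.5   78.1]]
```

The block is the one at (371,242): its edges measure 139 x 75 mm and it has 18 wells. Its centre is (535.5,-95.3), with the long axis at 157.5°. The rail mid is (691.5,-40) at yaw 5.3°. The block has to turn 62° clockwise, so I'll push the near end from its right side.

```bash
cat >> h.py <<'E'
def rel(pos,yaw,tgt,tyaw):
    c,s=np.cos(np.radians(yaw)),np.sin(np.radians(yaw))
    X=np.array([c,s,0]);Y=np.array([s,-c,0]);d=np.array(tgt,float)-pos
    return np.round([X@d/10,Y@d/10,-d[2]/10,(yaw-tyaw+180)%360-180],2)
E
python3 - <<'E'
from h import *
P=[194.19,646.47,235.646]
print(rel(P,163.28,[448.5,-148.6,150],157.5),rel(P,163.28,[448.5,-148.6,26],157.5))
E
```

```text
[-47.23 -68.83   8.56   5.78] [-47.23 -68.83  20.96   5.78]
```

```bash
python3 -m crank '[[[0,-8,-3,0,2],[0,-14,-7,0,4],[0,-47.2,-68.8,4,5.8],[0,-47.2,-68.8,4,5.8],[0,-47.2,-68.8,4,5.8],[0,-47.2,-68.8,4,5.8],[0,-47.2,-68.8,4,5.8],[0,-47.2,-68.8,4,5.8],[0,-47.2,-68.8,4,5.8],[0,-47.2,-68.8,4,5.8],[0,-47.2,-68.8,4,5.8],[0,-47.2,-68.8,4,5.8],[0,-47.2,-68.8,4,5.8],[0,-47.2,-68.8,4,5.8],[0,-47.2,-68.8,4,5.8],[0,-47.2,-68.8,4,5.8],[0,-47.2,-68.8,4,5.8],[0,-47.2,-68.8,4,5.8],[0,-47.2,-68.8,4,5.8],[0,-47.2,-68.8,4,5.8]]]'; python3 -c "
from plant import *
print(read_state())"
```

```text
t: 2.1
position: [448.2, -147.4, 195.6]
tcp_rot: [180.0, -0.0, 157.5]
contact_force: [0.2, 0.1, -0.4]
width: 0.006
gripper_force: 0.0
{'t': 2.1, 'joint_pos': array([-2.13157041e+01, -1.87320414e+01,  1.09715709e+02,  1.33585832e-02,
        8.90349950e+01, -8.88252118e+01]), 'joint_velocities': array([ 1.03923905, -0.67067013,  0.04093213, -0.13126963, -0.10296185,
       -0.17171035]), 'joint_torque': array([-1.98766306e+00, -3.33034515e+01, -6.20852637e+01, -7.18438136e-02,
        4.32404887e-02, -3.00592300e-02]), 'position': array([ 448.15611031, -147.4263719 ,  195.55615822]), 'tcp_rot': array([ 1.79987029e+02, -1.89325806e-02,  1.57509283e+02]), 'contact_force': array([ 0.2254827 ,  0.14523054, -0.35952063]), 'torque': array([-0.00261599,  0.03988781,  0.03602442]), 'gripper_force': 0.0, 'width': 0.006402236088195241}
```

```bash
python3 -m crank '[[[0,0,0,5,0],[0,0,0,10,0],[0,0,0,14,0],[0,0,0,17,0],[0,0,0,17,0],[0,0,1,17,0],[0,0,1.7,17,0],[0,0,2.1,17,0],[0,0,2.5,17,0],[0,0.24,2.9,17,2.5],[0,0.47,3.35,17,5],[0,0.67,3.8,17,7.5],[0,0.85,4.25,17,10],[0,1.0,4.7,17,12.5],[0,1.15,5.15,17,15],[0,1.3,5.6,17,17.5],[0,1.4,6.1,17,20],[0,1.4,6.1,17,20]]]'
python3 - <<'E'
from plant import *
from h import *
f=grab_frame("top");cv2.imwrite("pics/t2.png",f["img"][:,:,::-1]);print(wells(f,np.array([550,-90])))
E
```

```text
t: 3.9
position: [459.1, -86.2, 26.3]
tcp_rot: [180.0, 0.0, 137.5]
contact_force: [0.1, -0.2, 0.5]
width: 0.003
gripper_force: 0.0
(5, array([ 579.48411871, -111.9736435 ]), np.float64(65.2683206095284), array([40.44711447, 22.0247174 ]))
```

Run:
```python
import cv2
i=cv2.imread("pics/t2.png")[150:300,270:470]
i=cv2.convertScaleAbs(i,alpha=1.5,beta=10)
cv2.imwrite("pics/c2.png",cv2.resize(i,None,fx=4,fy=4,interpolation=cv2.INTER_CUBIC))
```

```text
(no output)
```

View pics/c2.png

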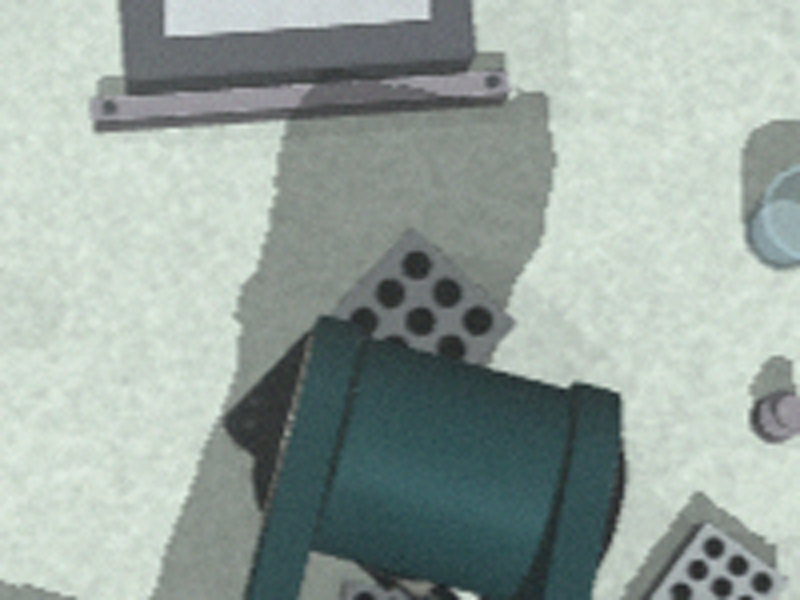

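The block is turning as planned. The far-end corner is at (412,230) and the right corner at (514,322) in the crop, and the six visible wells give the pose.

Run:
```python
from h import *
f=np.load("top.npz")
cr=lambda a:np.array(a)/4-.375+[270,150]
w=px2w(f,cr([[417,264],[447,293],[478,320],[390,293],[420,321],[451,348]]),45)
e=w[2]-w[0]+w[5]-w[3];a=w[:3].mean(0)-w[3:].mean(0)
print(np.degrees(np.arctan2(e[1],e[0])),np.degrees(np.arctan2(a[1],a[0])),np.hypot(*a),np.hypot(*e)/4)
th=np.radians(np.degrees(np.arctan2(e[1],e[0]))+90)
n=np.array([np.cos(th),np.sin(th)]);p=np.hypot(*a)
c=w[:3].mean(0)-2.5*21.5*n;print(np.degrees(th),c)
P=c+35*n; T=np.array([459.1,-86.2]);yaw=137.5;
for u,nm in((n,"u"),((np.array([n[1],-n[0]])),"right")):print(nm,(T-c)@u)
X=np.array([np.cos(np.radians(yaw)),np.sin(np.radians(yaw))]);Y=np.array([X[1],-X[0]])
r=np.array([(T-P)@X,(T-P)@Y])
for ph in np.arange(3,40,3):
    q=np.radians(ph);print(ph,np.round((np.array([r[0]*np.cos(q)-r[1]*np.sin(q),r[0]*np.sin(q)+r[1]*np.cos(q)])-r)/10,2))
```

```text
-131.87147418685174 -42.58442519894547 22.193264553585884 23.00206469044828
-41.87147418685174 [542.59835629 -85.42150038]
u -61.65692678130991
right 56.31167679957801
3 [0.29 0.51]
6 [0.55 1.04]
9 [0.78 1.57]
12 [0.98 2.12]
15 [1.16 2.68]
18 [1.3  3.25]
21 [1.42 3.82]
24 [1.5 4.4]
27 [1.56 4.99]
30 [1.58 5.57]
33 [1.58 6.16]
36 [1.54 6.74]
39 [1.47 7.32]
```

```bash
python3 -m crank '[[[0,0.29,0.51,0,3],[0,0.55,1.04,0,6],[0,0.75,1.57,0,9],[0,0.95,2.12,0,12],[0,1.1,2.68,0,15],[0,1.2,3.25,0,18],[0,1.3,3.82,0,21],[0,1.4,4.4,0,24],[0,1.45,5.0,0,27],[0,1.45,5.57,0,30],[0,1.45,6.16,0,33],[0,1.4,6.75,0,36],[0,1.4,6.75,0,36]]]'
python3 -m crank '[[[0,0,-2,0,0],[0,0,-6,0,0],[0,0,-9,-4,0],[0,0,-11,-9,0],[0,2,-12,-14,0],[0,5,-12,-18,0],[0,9,-12,-18,0],[0,14,-12,-18,0],[0,18,-12,-18,0],[0,20,-12,-18,0],[0,20,-12,-18,0]]]'
python3 - <<'E'
from plant import *
from h import *
f=grab_frame("top");cv2.imwrite("pics/t3.png",f["img"][:,:,::-1]);print(wells(f,np.array([560,-75])))
E
```

```text
t: 5.25
position: [494.3, -27.1, 25.8]
tcp_rot: [180.0, -0.0, 101.5]
contact_force: [0.5, 1.1, -0.2]
width: 0.005
gripper_force: 0.0
t: 6.35
position: [335.9, 146.6, 205.7]
tcp_rot: [180.0, -0.0, 101.8]
contact_force: [-0.7, -0.4, -0.0]
width: 0.005
gripper_force: 0.0
(18, array([562.97186846, -73.30433736]), np.float64(102.31066966808416), array([159.91558483,  80.3583923 ]))
```

```bash
cat >> h.py <<'E'
def railfit(f):
    g=cv2.GaussianBlur(cv2.cvtColor(f["img"],cv2.COLOR_RGB2GRAY),(3,1),0).astype(float);P=[]
    for x in range(299,392):
        y0=182.75-(x-294)*7.2/103
        ys=np.arange(int(y0)-5,int(y0)+6);d=np.diff(g[ys,x]);k=int(np.argmax(d))
        s=slice(max(k-1,0),k+2);w=np.clip(d[s],0,None);P.append([x,(w*(ys[:-1][s]+.5)).sum()/w.sum()])
    P=np.array(P,np.float32);v=cv2.fitLine(P,cv2.DIST_HUBER,0,.01,.01).ravel()
    q=px2w(f,[[294,v[3]+(294-v[2])*v[1]/v[0]],[397,v[3]+(397-v[2])*v[1]/v[0]]],0);d=q[0]-q[1]
    return q,np.degrees(np.arctan2(-d[0],d[1]))
E
python3 - <<'E'
from h import *
f=dict(np.load("top.npz"));print(railfit(f))
f["img"]=cv2.imread("pics/t3.png")[:,:,::-1].copy();q,y=railfit(f);print(q,y)
y=np.radians(y);X=np.array([np.cos(y),np.sin(y)]);Y=np.array([-X[1],X[0]])
m=q.mean(0);c=np.array([562.97,-73.3]);print("block in rail",(c-m)@X,(c-m)@Y)
t=c-74*X;print(t)
for z in(150,26):print(rel([335.9,146.6,205.7],101.8,[*t,z],np.degrees(y)))
E
```

```text
(array([[ 680.47743269,   78.22144168],
       [ 702.36835179, -162.53588977]]), np.float64(5.195346822432918))
[[ 680.55329231   78.22331717]
 [ 702.34802007 -162.53589708]] 5.172601722542296
block in rail -130.76523784872575 -19.433534442139734
[489.2713558  -79.97156973]
[-25.31  10.38   5.57  96.63]
[-25.31  10.38  17.97  96.63]
```

```bash
python3 -m crank '[[[0.9,-5,2,0,9],[0.9,-10,4,0,18],[0.9,-15,6,0,27],[0.9,-20,8,0,36],[0.9,-25.3,10.4,0,45],[0.9,-25.3,10.4,0,54],[0.9,-25.3,10.4,0,63],[0.9,-25.3,10.4,0,72],[0.9,-25.3,10.4,0,81],[0.9,-25.3,10.4,0,90],[0.9,-25.3,10.4,0,96.6],[0.9,-25.3,10.4,0,96.6],[0.9,-25.3,10.4,0,96.6],[0.9,-25.3,10.4,0,96.6],[0.9,-25.3,10.4,0,96.6]]]'
```

```text
t: 7.9
position: [488.8, -83.0, 205.7]
tcp_rot: [180.0, -0.0, 4.9]
contact_force: [-0.3, 1.1, 0.5]
width: 0.9
gripper_force: 0.0
```

```bash
python3 -m crank '[[[0.9,0,-0.3,5,-0.3],[0.9,0,-0.3,10,-0.3],[0.9,0,-0.3,14,-0.3],[0.9,0,-0.3,17,-0.3],[0.9,0,-0.3,18,-0.3],[0.9,0.8,-0.3,18,-0.3],[0.9,1.4,-0.3,18,-0.3],[0.9,1.8,-0.3,18,-0.3],[0.9,2.1,-0.3,18,-0.3],[0.9,2.4,-0.3,18,-0.3],[0.9,2.7,-0.3,18,-0.3],[0.9,3.0,-0.3,18,-0.3],[0.9,3.3,-0.3,18,-0.3],[0.9,3.6,-0.3,18,-0.3],[0.9,3.9,-0.3,18,-0.3],[0.9,4.2,-0.3,18,-0.3],[0.9,4.5,-0.3,18,-0.3],[0.9,4.5,-0.3,18,-0.3]]]'
python3 -m crank '[[[0.9,-3,0,0,0],[0.9,-4,0,-4,0],[0.9,-5,0,-9,0],[0.9,-6,0,-14,0],[0.9,-6,5,-18,0],[0.9,-6,10,-18,0],[0.9,-6,15,-18,0],[0.9,-6,20,-18,0],[0.9,-6,23,-18,0],[0.9,-6,23,-18,0]]]'
python3 - <<'E'
from plant import *
from h import *
f=grab_frame("top");cv2.imwrite("pics/t4.png",f["img"][:,:,::-1]);print(wells(f,np.array([575,-75])),railfit(f))
E
```

```text
t: 9.7
position: [534.0, -75.7, 25.7]
tcp_rot: [180.0, -0.0, 5.2]
contact_force: [-0.4, -0.1, -0.8]
width: 0.899
gripper_force: 0.0
t: 10.7
position: [494.4, -314.3, 205.0]
tcp_rot: [180.0, 0.0, 5.0]
contact_force: [-0.2, 0.8, -1.0]
width: 0.898
gripper_force: 0.0
(18, array([583.98799851, -74.35490146]), np.float64(95.217764570203), array([160.1282039 ,  80.08870664])) (array([[ 680.50685048,   78.22216898],
       [ 702.4039966 , -162.53587694]]), np.float64(5.196801245826424))
```

Block is square to the rail (95.22° against 95.20°) and 70 mm clear. Next is the straight push.

```bash
python3 -m crank '[[[0.9,0,-5,0,0],[0.9,0,-10,0,0],[0.9,0,-15,0,0],[0.9,0,-20,0,0],[0.9,0,-23,0,0],[0.9,0,-23,0,0],[0.9,0,-23,0,0],[0.9,0,-23,0,0]]]'
```

```text
t: 11.55
position: [473.8, -81.3, 205.7]
tcp_rot: [180.0, -0.0, 5.2]
contact_force: [0.9, 0.1, 0.7]
width: 0.899
gripper_force: 0.0
```

```bash
python3 -m crank '[[[0.9,0,0,5,0],[0.9,0,0,10,0],[0.9,0,0,15,0],[0.9,0,0,18,0],[0.9,1.5,0,18,0],[0.9,3,0,18,0],[0.9,4.5,0,18,0],[0.9,5.4,0,18,0],[0.9,5.8,0,18,0],[0.9,6.1,0,18,0],[0.9,6.4,0,18,0],[0.9,6.7,0,18,0],[0.9,7.0,0,18,0],[0.9,7.4,0,18,0],[0.9,7.8,0,18,0],[0.9,8.2,0,18,0],[0.9,8.6,0,18,0],[0.9,9,0,18,0],[0.9,9.4,0,18,0],[0.9,9.8,0,18,0]]]'
python3 -m crank '[[[0.9,0.4,0,0,0],[0.9,0.8,0,0,0],[0.9,1.2,0,0,0],[0.9,1.6,0,0,0],[0.9,1.9,0,0,0],[0.9,2.1,0,0,0],[0.9,2.3,0,0,0],[0.9,2.4,0,0,0],[0.9,2.5,0,0,0]]]'
```

```text
t: 13.55
position: [571.7, -72.2, 25.6]
tcp_rot: [-180.0, 0.0, 5.2]
contact_force: [-3.6, -0.3, -1.5]
width: 0.9
gripper_force: 1.6
t: 14.45
position: [596.3, -69.9, 25.7]
tcp_rot: [180.0, -0.0, 5.2]
contact_force: [-4.0, 0.1, -0.9]
width: 0.899
gripper_force: 1.9
```

```bash
python3 -m crank '[[[0.9,0.1,0,0,0],[0.9,0.2,0,0,0],[0.9,0.3,0,0,0]]]'|grep -E "pos|force"
python3 -m crank '[[[0.9,0.07,0,0,0],[0.9,0.13,0,0,0],[0.9,0.2,0,0,0]]]'|grep -E "pos|force"
python3 - <<'E'
from plant import *
from h import *
f=grab_frame("scene");cv2.imwrite("pics/s5.png",f["img"][:,:,::-1])
E
```

```text
position: [599.3, -69.7, 25.7]
contact_force: [-4.0, -1.0, -0.4]
gripper_force: 2.0
position: [601.3, -69.5, 25.7]
contact_force: [-4.6, -0.4, -0.2]
gripper_force: 2.1
```

```bash
python3 -m crank '[[[0.9,0.1,0,0,0],[0.9,0.2,0,0,0]]]'|grep -E "pos|force"
python3 -m crank '[[[0.9,0.05,0,0,0],[0.9,0.1,0,0,0]]]'|grep -E "pos|force"
python3 -m crank '[[[0.9,0.05,0,0,0],[0.9,0.1,0,0,0]]]'|grep -E "pos|force"
```

```text
position: [603.3, -69.3, 25.7]
contact_force: [-4.0, -0.2, -1.3]
gripper_force: 2.2
position: [603.5, -69.2, 25.7]
contact_force: [-17.6, -1.0, 8.1]
gripper_force: 8.7
position: [603.5, -69.2, 25.7]
contact_force: [-29.2, -1.4, 15.0]
gripper_force: 14.4
```

Firm contact at 603.5, with 29 N. I'll retreat straight back and inspect.

```bash
python3 -m crank '[[[0.9,-1,0,0,0],[0.9,-4,0,0,0],[0.9,-7,0,0,0],[0.9,-9,0,-4,0],[0.9,-10,0,-9,0],[0.9,-12,0,-14,0],[0.9,-12,5,-18,0],[0.9,-12,10,-18,0],[0.9,-12,15,-18,0],[0.9,-12,20,-18,0],[0.9,-12,25,-18,0],[0.9,-12,25,-18,0]]]'
python3 - <<'E'
from plant import *
from h import *
f=grab_frame("top");n,c,a,_=wells(f,np.array([650,-70]));print(n,c,a)
m=np.array([691.46,-42.16]);y=np.radians(5.2);X=np.array([np.cos(y),np.sin(y)]);print((c-m)@X,(c-m)@[-X[1],X[0]])
cr=lambda i:cv2.resize(cv2.convertScaleAbs(i[:,:,::-1],alpha=1.5,beta=10),None,fx=4,fy=4,interpolation=cv2.INTER_CUBIC)
g=grab_frame("scene")
cv2.imwrite("pics/c6.png",np.vstack([cr(f["img"][150:225,270:470]),cr(g["img"][255:330,215:415])]))
cv2.imwrite("pics/t6.png",f["img"][:,:,::-1])
E
```

```text
t: 16.9
position: [508.2, -333.0, 205.4]
tcp_rot: [179.9, -0.0, 5.0]
contact_force: [0.9, 0.4, -0.1]
width: 0.9
gripper_force: 0.0
18 [653.50867771 -67.57647067] 95.26643949115726
-40.0986900949266 -21.872240346845448
```

View pics/c6.png

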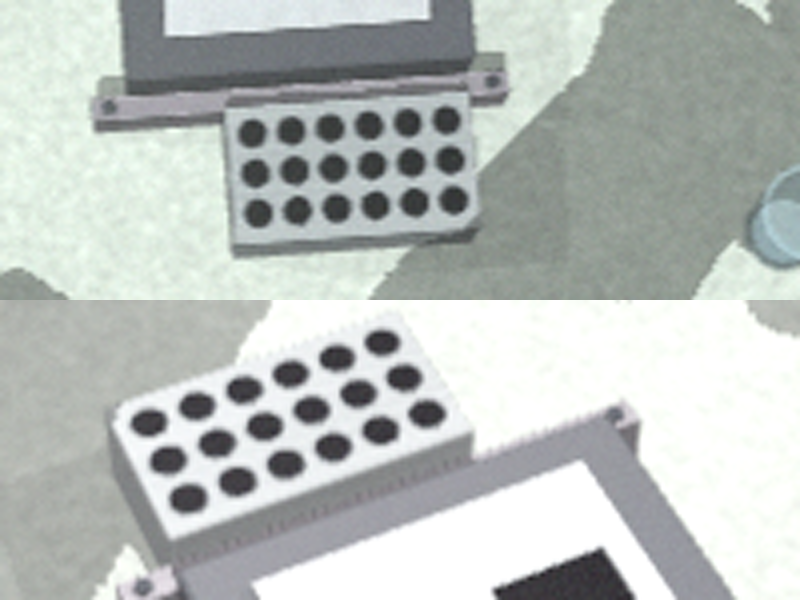

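View pics/t6.png

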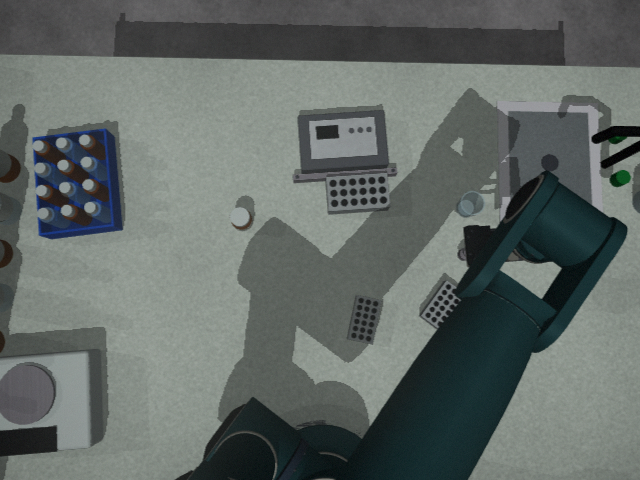

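The block lies flat against the rail: 40.1 mm from the face, 95.27° against 95.2°, and within the rail's ends (block 328–390 px, rail 294–396 px). The jar (240,217) and beaker (467,204) haven't moved. The weight shows at (462,252) under the hand, which is 140 mm above it and touched nothing.

```bash
python3 -c "
from plant import *
print(hand_in())"
```

```text
the job is handed in; nothing more can be done
None
```

The job is handed in: the largest block was turned square well clear of the rail, then pushed straight on until its long side lay flat against it and inside both ends, and the jar, beaker and weight were not touched.

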